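# Clamp a bush in the vee fixture with its cam-locked rod

## Robot

A 6-joint arm with a two-finger parallel gripper is mounted at the origin on a cart in front of the work surface, level with it; the furniture and walls round the work are solid. World frame = base frame: x ahead of the robot, y to its left, z up, the work surface at z = 0. Lengths are in mm, angles in rad, forces in N, time in s.
With the tool pointing down it reaches from about 275 to 1000 mm from the base axis. Payload 8.4 kg.
Tool frame: the origin (TCP) lies midway between the tips of the shut fingers; the grasp point (between the pads) lies 19 mm behind it; z points along the fingers, y is the line along which they close (so a half turn about z gives the same grasp; the last joint's range is limited). The gripper opens to 85 mm and grips with 20 to 120 N. Pads are 22 mm wide; open, the fingers measure 114 mm over their backs; the gripper's body (76 mm by 85 mm) begins 54 mm behind the grasp point. The pads swing forward as they close: fully open they stand 13 mm farther back than shut.
Start: joints at [-1.2, 0.353, 1.633, -0, 1.155, -0.002], TCP at [227.639, -582.072, 231.281] pointing down, gripper open.
Joint ranges: [-2.63, 2.63], [-0.92, 2.1], [0.06, 2.66], [-1.3, 4.44], [0, 2.69], [-3.02, 3.02]. Speed limits (rad/s): [2.22, 2.22, 2.79, 3.14, 3.14, 3.14].

## Interface

Orientations are given as [roll, pitch, yaw] about the fixed x, y, z axes, in that order (R = Rz(yaw) Ry(pitch) Rx(roll)).
In Python, from rig import telemetry, optics, r gives the robot as it stands.
- The arm moves only by the tool play_rows, never from a script. Its arguments are lists of equal length, an entry for each row: "dp": the shift along the tool's x, y, z in units of 40 mm (1.0 is 40 mm), a list of three; "rot": the turn, a rotation vector about the tool's x, y, z in units of 6 degrees (1.0 is 6 degrees), a list of three. In form: {"dp": [[tx, ty, tz], ...], "rot": [[ax, ay, az], ...]}. A call has 1 to 5 rows; each row is the pose to reach, as a shift and turn from the pose commanded when the call began, along the tool's axes at that moment; what a row does not reach only later rows make up. A row lasts 1/12 s, in which the tool goes at most 41.7 mm and 7.16 degrees, less where a joint would pass 70% of its speed; a pose out of reach is approached as far as the arm can. A call with a gripper value outside its range is refused whole. "fingers" is the opening, from 0 (shut) to 1 (fully open), set as the call begins (left out, the last holds). The fingers move at their own pace and stop on an object; "grip_force" is the grip in N (left out, the last holds). Time passes only in rows, so rows that repeat a pose let the fingers close. It gives the time, the measured TCP pose, the force, the opening and the grip force at its end, in the units of the state.
- telemetry.sense(): the state, without advancing time (a new reading comes with each control period).
- optics.grab_frame(name): name is "side" or "top"; returns a dict with "color" (420x560x3 uint8, red, green, blue), "mtx" (3x3 intrinsics, pixels), "R" (3x3) and "t" (3): a world point X has camera coordinates R X + t. Camera axes: x right, y down, z forward; pixel columns grow to the right and rows downward; lengths in mm; the calibration is good to about 2 mm. A picture is of the moment at which its call begins. There is no depth.
- r.sign_off(): hands the job in; it is judged then, once.
The state is a dict: "clock": time; "qpos": joint angles; "qvel": joint speeds; "joint_efforts": joint torques, N m; "eef_pos": TCP position; "tcp_rot": TCP orientation; "contact_force": force on the tool from outside, world axes, zero at the start; "wrist_torque": the same for the moment, N m; "opening": opening from 0.0 (shut) to 1.0 (fully open); "grasp_force": force on a finger pad.
Only numpy, scipy, OpenCV 4.12 (cv2) and the standard library are available. Lean on these libraries where they do the work, as an engineer would, in place of code of your own. Each camera call takes 0.05 s, during which the arm holds its last target. There are 200 camera calls.

## Task

Load the grey steel bush into the green vee fixture, ready for reaming: stand it on the bed between the steel vee and the orange sprung pad, then push the clamp rod up by its black knob until the bush sits home in the vee and the pad is squeezed about half-way into the rod, gently and never so hard that the pad bottoms. Then swing the red cam lever right over centre to its stop so that it locks the rod, and leave the loose things beside the fixture (flanged bush, spanner, paste tin) where they are.

Things in the scene. Friction and masses are not known exactly. Their poses are not given: they have to be found in the camera images.
- fixture: Green cast fixture bolted down, 264 x 90 mm. Origin: on the bench top; x along the clamp rod from the vee to the hand knob, y across (lever on the -y side), z up. All fixture offsets are in this frame, mm. Split clamp head at x 54 to 100, y within 28, 76 high; end block behind the vee at x -156 to -120, 46 high.
- bed (a point): Good spot to stand the bush's centre: on the bare steel bed, fixture (-24, 0, 14). The bed's top is 14 mm above the bench, open on both sides, 72 mm wide; the pad face is at x 22 to 34 at the start. The bush slides on it with up to 3 N.
- vee_middle (a point): Middle of the range in which the apex of the steel vee can stand, on the bed, fixture (-82, 0, 14). The vee (120 degrees, opening to +x, 30 mm high, 46 wide, tips 13 mm before the apex) is set firm by a screw up to 14 mm to either side of this point along x; the setting is not measured. The bush at home has its axis 30 mm from the apex.
- steel_bush: The grey turned steel bush to be clamped, 52 mm across, 42 mm high, 0.38 kg or somewhat more or less, standing on the bench. Origin: centre of its underside; z is its axis.
- clamp_rod: Steel rod, 16 mm across, sliding on the fixture's line y = 0, 32 mm above the bench. Origin: on the axis at the face of the free pad; x to the knob. Unlocked it drags with a steady 11 N and stays where it is left; pushed 82 mm at most from its stop at the knob end; it starts within 12 mm of that stop. Pushing takes 11 N plus what the pad presses on the bush.
- pad_face (a point): Where the face of the orange pad (24 mm across, on the rod's vee end) stands when the pad is free; a point of the rod, so it does not show how far the pad is squeezed. The sprung pad gives from 1.5 N on, 3 N per mm, for 3.5 mm; half-way in is about 7 N, then it bottoms at 12 N.
- knob_back (a point): Centre of the flat back (+x end) of the black hand knob, 36 mm across, 22 mm long, 173 mm from the rod's origin, 32 mm above the bench. Push here towards the fixture's -x; nothing is behind it.
- lever_pivot (a point): Upright pivot of the cam lever at the arm's mid height, fixture (77, -46, 60).
- cam_lever (a joint): Angle of the cam lever: 0 open, 2.0 closed at its stop, growing counter-clockwise from above. At 0 the arm points 2.0 rad clockwise from fixture x (sideways, off the head), at 2.0 along fixture +x beside the rod. Starts at 0 to 0.25. Effort rises from 0.35 to at most 0.8 N m near 1.0 to 1.3; past the centre at 1.7 it snaps shut, before it springs back. Closed, the rod holds over 30 N.
- flanged_bush: Bystander: bronze flanged bush standing on the bench, 58 mm across, 90 mm high. Origin: centre of its underside.
- spanner: Bystander: steel combination spanner lying on the bench, 180 x 28 x 8 mm. Origin: centre of its underside.
- paste_tin: Bystander: blue tin, 62 mm across, 51 mm high. Origin: centre of its underside.
- lever_grip (a point): Middle of the outer part of the lever's red grip, 75 mm from the pivot. The arm is 94 mm long, red from 38 mm outwards, 12 mm wide, 16 mm high (52 to 68 mm above the bench); x along the arm to its tip, z up.
Things that resemble listed ones, but are neither listed nor needed, are in the scene too. What is shaped like the steel_bush but brown, pink or yellow is not meant.

How it is judged (in metres and radians):
On the way, in this order (a step that is already met when the one before it is completed fails the run):
1. the bush stands on the bed between the vee and the pad, released, with the lever still open (x of steel_bush in the frame of fixture between -0.073 and 0.006 m and z of steel_bush in the frame of fixture between 0.009 and 0.019 m and angle between steel_bush's own z axis and vertical below 0.1 rad and y of steel_bush in the frame of fixture between -0.025 and 0.025 m and contact force between the fingers and steel_bush below 0.1 N and value of joint cam_lever below 0.7 rad and contact force between steel_bush and clamp_rod below 3.5 N), for 0.2 s.
2. with the lever still open, the rod's pad presses the bush home with 4 to 14 N (x of steel_bush in the frame of fixture between -0.073 and 0.006 m and z of steel_bush in the frame of fixture between 0.009 and 0.019 m and angle between steel_bush's own z axis and vertical below 0.1 rad and y of steel_bush in the frame of fixture between -0.005 and 0.005 m and contact force between steel_bush and clamp_rod between 4 and 14 N and value of joint cam_lever below 0.7 rad), for 0.3 s.
At the end, for the whole second after the job is handed in: The lever is past its centre at its stop (angle over 1.85 rad); the bush stands upright on the bed at rest, within 4 mm of the vee's middle plane, and the pad still presses it into the vee with 4 to 14 N (x of steel_bush in the frame of fixture between -0.073 and 0.006 m and z of steel_bush in the frame of fixture between 0.009 and 0.019 m and angle between steel_bush's own z axis and vertical below 0.1 rad and y of steel_bush in the frame of fixture between -0.004 and 0.004 m and value of joint cam_lever above 1.85 rad and contact force between steel_bush and clamp_rod between 4 and 14 N and linear speed of steel_bush below 0.01 m/s); the robot touches nothing.
It fails at once if the pad bottomed: the rod presses the bush with more than 16 N (contact force between steel_bush and clamp_rod above 16 N).
It fails at once if the flanged bush, the spanner or the paste tin moved by more than 15 mm (distance of any of flanged_bush, spanner, paste_tin from where it was at the start of the episode above 0.015 m).
It also fails if it takes over 67 s, if anything falls off the work surface, if the arm or the gripper's body presses on something with over 40 N, if the wrist force passes 120 N, or if a joint passes its speed limit or range.

## Working session

There is one attempt and no reset: what is moved stays moved. The work goes in short steps, Python scripts to look and compute and a tool call to move; the robot and the scene stay as the last step left them, time stands still between calls to the robot, and variables do not carry over. Pictures are saved under pics/ and viewed, at most 11 in all, crops included, and the job is handed in when it is done.

Besides the shell and the picture viewer there is one more tool, called after "Request:" as name(argument=value, ...) on one line, values as JSON. play_rows: Moves the arm, as the interface text tells. Its arguments: {"type":"object","properties":{"dp":{"type":"array"},"rot":{"type":"array"},"fingers":{"type":"number"},"grip_force":{"type":"number"}},"required":["dp","rot"]}

```bash
mkdir -p pics; ls
python3 - <<'E'
from rig import telemetry, optics, r
import cv2,numpy as np
s=telemetry.sense();print({k:np.round(v,3).tolist() for k,v in s.items()})
for n in("side","top"):
    f=optics.grab_frame(n);cv2.imwrite(f"pics/{n}0.png",f["color"][:,:,::-1]);np.savez(f"pics/{n}0.npz",**f)
    print(n,np.round(f["mtx"],1).tolist(),np.round(f["R"],3).tolist(),np.round(f["t"],1).tolist())
E
```

```text
pics
{'clock': 0.0, 'qpos': [-1.2, 0.354, 1.634, 0.0, 1.155, -0.002], 'qvel': [0.0, 0.001, -0.003, -0.001, 0.001, -0.001], 'joint_efforts': [-0.004, -60.527, -34.207, -0.0, 0.009, -0.0], 'eef_pos': [227.471, -581.628, 230.557], 'tcp_rot': [-3.14, -0.0, 0.373], 'contact_force': [0.405, -0.823, -0.162], 'wrist_torque': [0.037, -0.013, -0.019], 'grasp_force': 0.0, 'opening': 1.001}
side [[382.7, 0.0, 282.4], [0.0, 382.7, 207.6], [0.0, 0.0, 1.0]] [[-0.815, -0.579, -0.026], [-0.238, 0.374, -0.896], [0.529, -0.724, -0.443]] [523.0, 167.8, 1168.2]
top [[470.1, 0.0, 280.4], [0.0, 470.1, 215.8], [0.0, 0.0, 1.0]] [[0.009, -1.0, 0.017], [-0.986, -0.012, -0.168], [0.168, -0.016, -0.986]] [87.1, 545.7, 1522.7]
```

View pics/top0.png

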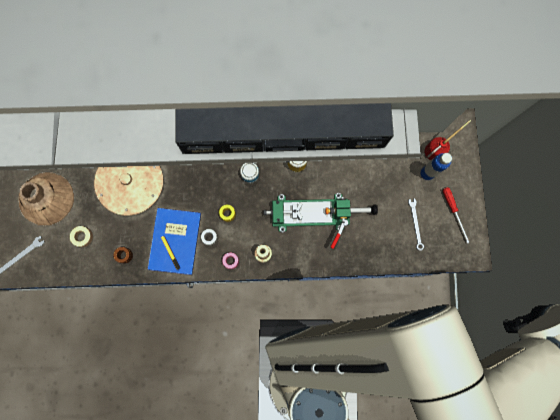

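View pics/side0.png

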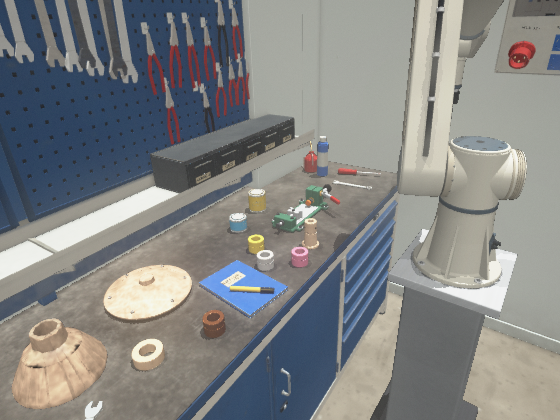

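Lookalikes in the top view: grey ring (209,237), yellow (227,212), pink (230,260), brown (122,254), cream (80,237). The grey one at (209,237) fits the description, so I'll check it in a close crop.

```bash
cat > h.py <<'E'
import numpy as np,cv2
def ray(f,u,v):
    d=np.linalg.inv(f["mtx"])@np.array([u,v,1.]);R=f["R"];return -R.T@f["t"],R.T@d
def onz(f,u,v,z):
    c,d=ray(f,u,v);return c+d*(z-c[2])/d[2]
def proj(f,X):
    p=f["mtx"]@(f["R"]@np.asarray(X,float)+f["t"]);return p[:2]/p[2]
def crop(f,u0,v0,u1,v1,k,name):
    cv2.imwrite(name,cv2.resize(f["color"][v0:v1,u0:u1,::-1],None,fx=k,fy=k,interpolation=cv2.INTER_CUBIC))
E
python3 - <<'E'
from h import *
t=np.load("pics/top0.npz");s=np.load("pics/side0.npz")
a=cv2.resize(t["color"][150:275,195:385,::-1],None,fx=4,fy=4,interpolation=cv2.INTER_CUBIC)
cv2.imwrite("pics/c1.png",a)
crop(s,220,160,380,280,5,"pics/c2.png")
for n,u,v,z in(("bush",209,237,42),("head",343,210,76),("knob",374,210,32),("fl",263,253,90),("tin",249,172,51)):print(n,onz(t,u,v,z).round(1))
E
```

```text
bush [471.4 328.5  42. ]
head [ 561.4 -111.9   76. ]
knob [ 570.8 -223.7   32. ]
fl [416.  148.2  90. ]
tin [692.4 200.4  51. ]
```

View pics/c1.png

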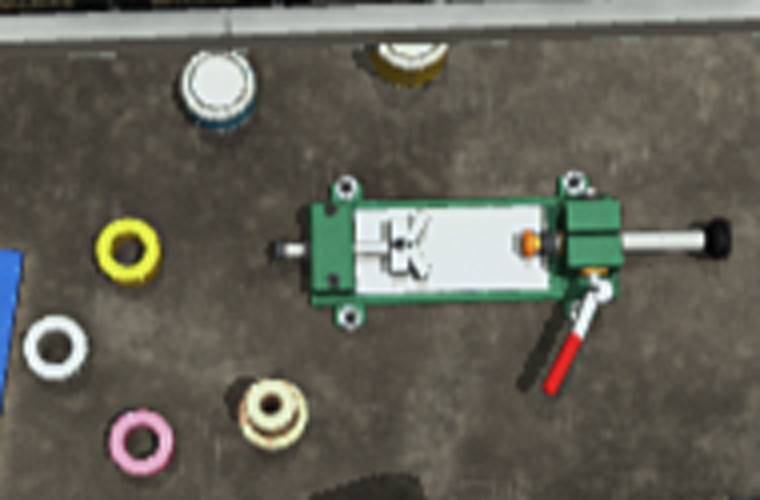

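View pics/c2.png

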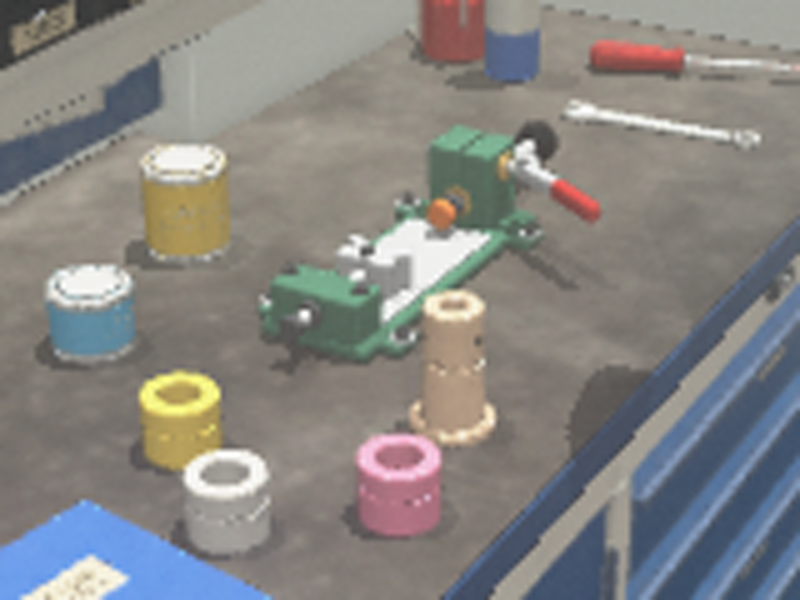

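The crop shows the grey/white ring at full px (209,237), clear of the yellow and pink ones. The fixture has its x axis pointing to image right, with the knob at (377,210) and the lever's red tip at (332,247). Next I'll measure the poses.

Run:
```python
from h import *
t=np.load("pics/top0.npz");s=np.load("pics/side0.npz")
def comps(f,lo,hi,box,mn):
    hsv=cv2.cvtColor(f["color"],cv2.COLOR_RGB2HSV);m=cv2.inRange(hsv,lo,hi)
    k=np.zeros_like(m);k[box[1]:box[3],box[0]:box[2]]=255;m&=k
    n,l,st,c=cv2.connectedComponentsWithStats(m)
    return [(st[i].tolist(),c[i].round(2).tolist(),cv2.minAreaRect(np.argwhere(l==i)[:,::-1].astype(np.float32))) for i in range(1,n) if st[i][4]>=mn]
print("bush top");[print(c) for c in comps(t,(0,0,170),(180,60,255),(195,220,225,252),20)]
print("bush side");[print(c) for c in comps(s,(0,0,150),(180,40,255),(250,245,280,275),20)]
print("bed");[print(c) for c in comps(t,(0,0,180),(180,40,255),(280,195,335,228),50)]
print("green");[print(c) for c in comps(t,(65,90,70),(90,255,255),(265,190,360,235),10)]
print("knob");[print(c) for c in comps(t,(0,0,0),(180,255,40),(368,200,382,220),10)]
print("red");[print(c) for c in comps(t,(0,150,120),(8,255,255),(325,225,350,255),10)]
print("orange");[print(c) for c in comps(t,(8,150,120),(22,255,255),(320,200,350,225),3)]
print("or side");[print(c) for c in comps(s,(8,150,120),(22,255,255),(290,190,330,215),3)]
```

```text
bush top
([201, 229, 16, 16, 120], [208.35, 236.24], ((208.25003051757812, 236.25003051757812), (14.849241256713867, 14.142135620117188), 45.0))
bush side
([256, 250, 20, 20, 285], [265.3, 259.11], ((265.5, 259.5), (19.0, 19.0), -0.0))
bed
([284, 201, 48, 22, 842], [306.85, 211.82], ((307.2903747558594, 211.82586669921875), (20.839305877685547, 47.087093353271484), 88.53119659423828))
green
([273, 195, 77, 36, 600], [303.8, 211.07], ((310.9996032714844, 212.47999572753906), (33.99319839477539, 76.48469543457031), 88.85424041748047))
([337, 209, 14, 8, 102], [343.25, 212.33], ((343.5, 212.5), (7.0, 13.0), 90.0))
knob
([368, 205, 10, 10, 57], [373.35, 209.65], ((372.88238525390625, 209.47061157226562), (7.761139392852783, 10.186494827270508), 14.03624439239502))
red
([331, 233, 9, 16, 57], [334.95, 240.63], ((334.9000549316406, 240.7000274658203), (3.130495071411133, 15.652474403381348), 26.56505012512207))
orange
([326, 208, 3, 6, 16], [326.88, 210.5], ((327.0, 210.5), (5.0, 2.0), 90.0))
([341, 217, 2, 2, 3], [341.33, 217.33], ((341.2500305175781, 217.25003051757812), (0.7071067094802856, 1.4142134189605713), 45.0))
or side
([307, 200, 4, 3, 4], [308.5, 201.25], ((308.34613037109375, 201.23074340820312), (3.605551242828369, 0.5547001957893372), 33.690067291259766))
```

Run:
```python
from h import *
t=np.load("pics/top0.npz");s=np.load("pics/side0.npz")
for n,u,v,z in(("bush",208.4,236.3,42),("bedmid",307.2,211.8,14),("bedR",331.5,211.5,14),("knobc",373.3,209.7,32),("headtop",343.5,208.3,76),("headxmin",336.7,208,76),("headxmax",350.2,208,76),("blockc",278.3,212.5,46),("screw",266.5,212,32),("padface",325,210.5,32),("lever",334.95,240.6,68),("leverpivot",344.5,222.3,68)):print(n,onz(t,u,v,z).round(1))
# bush triangulate side: ring silhouette centre at z=21
print(onz(s,265.4,259.3,21).round(1))
print((-t["R"].T@t["t"]).round(), (-s["R"].T@s["t"]).round())
```

```text
bush [473.7 330.6  42. ]
bedmid [565.1   1.2  14. ]
bedR [567.2 -81.9  14. ]
knobc [ 571.8 -221.3   32. ]
headtop [ 567.1 -113.6   76. ]
headxmin [567.8 -91.2  76. ]
headxmax [ 568.4 -135.7   76. ]
blockc [555.8 100.1  46. ]
screw [559.5 139.7  32. ]
padface [567.1 -57.6  32. ]
lever [461.  -85.4  68. ]
leverpivot [ 521.8 -117.5   68. ]
[473.6 325.9  21. ]
[ 282.  117. 1591.] [-151. 1086.  681.]
```

Request:
play_rows(dp=[[0.56,-0.76,0],[1.12,-1.52,0],[1.68,-2.28,0],[2.24,-3.03,0],[2.8,-3.79,0]], rot=[[0,0,0],[0,0,0],[0,0,0],[0,0,0],[0,0,0]], fingers=1)

```text
clock: 0.52
eef_pos: [276.6, -398.2, 230.9]
tcp_rot: [-3.141, 0.0, 0.372]
contact_force: [0.7, 0.9, -0.6]
opening: 1.0
grasp_force: 0.0
```

Request:
play_rows(dp=[[0.56,-0.76,0],[1.12,-1.52,0],[1.68,-2.28,0],[2.24,-3.03,0],[2.8,-3.79,0]], rot=[[0,0,0],[0,0,0],[0,0,0],[0,0,0],[0,0,0]])

```text
clock: 0.93
eef_pos: [325.6, -216.4, 231.2]
tcp_rot: [-3.142, -0.0, 0.372]
contact_force: [0.6, -0.4, 0.4]
opening: 1.002
grasp_force: 0.0
```

Request:
play_rows(dp=[[0.56,-0.76,0],[1.12,-1.52,0],[1.68,-2.28,0],[2.24,-3.03,0],[2.8,-3.79,0]], rot=[[0,0,0],[0,0,0],[0,0,0],[0,0,0],[0,0,0]])

```text
clock: 1.35
eef_pos: [374.8, -34.3, 231.4]
tcp_rot: [3.141, -0.0, 0.373]
contact_force: [0.5, -0.4, 0.1]
opening: 1.0
grasp_force: 0.0
```

Request:
play_rows(dp=[[0.56,-0.76,0],[1.12,-1.52,0],[1.68,-2.28,0],[2.24,-3.03,0],[2.8,-3.79,0]], rot=[[0,0,0],[0,0,0],[0,0,0],[0,0,0],[0,0,0]])

```text
clock: 1.77
eef_pos: [423.8, 147.9, 231.2]
tcp_rot: [3.141, 0.0, 0.373]
contact_force: [1.4, 0.5, -0.3]
opening: 1.004
grasp_force: 0.0
```

Request:
play_rows(dp=[[0.56,-0.76,0],[1.12,-1.52,0],[1.68,-2.28,0],[2.24,-3.03,0],[2.8,-3.79,0]], rot=[[0,0,-1],[0,0,-2],[0,0,-3],[0,0,-4],[0,0,-5]])

```text
clock: 2.18
eef_pos: [473.0, 329.7, 230.9]
tcp_rot: [-3.142, 0.001, 0.902]
contact_force: [0.4, 0.0, 0.0]
opening: 0.997
grasp_force: 0.0
```

Request:
play_rows(dp=[[0,0,0.3],[0,0,0.6],[0,0,0.9],[0,0,1.2],[0,0,1.5]], rot=[[0,0,-1],[0,0,-2],[0,0,-3],[0,0,-4],[0,0,-5]])

```text
clock: 2.6
eef_pos: [472.7, 327.8, 170.3]
tcp_rot: [-3.141, 0.001, 1.426]
contact_force: [-0.5, 0.6, -0.1]
opening: 0.999
grasp_force: 0.0
```

Request:
play_rows(dp=[[0,0,0],[0,0,0],[0,0,0]], rot=[[0,0,-1],[0,0,-1.7],[0,0,-1.7]])

```text
clock: 2.85
eef_pos: [472.7, 327.6, 170.6]
tcp_rot: [-3.141, 0.001, 1.601]
contact_force: [0.8, -0.2, -0.6]
opening: 0.996
grasp_force: 0.0
```

```bash
cat >> h.py <<'E'
from scipy.spatial.transform import Rotation as Ro
def to(x,y,z,yaw=None):
    from rig import telemetry
    s=telemetry.sense();R=Ro.from_euler("xyz",s["tcp_rot"])
    print("at",np.round(s["eef_pos"],1),np.round(s["tcp_rot"],3),"F",np.round(s["contact_force"],1),"op",round(s["opening"],2),"g",round(s["grasp_force"],1),"t",round(s["clock"],2))
    q=Ro.from_euler("xyz",[np.pi,0,s["tcp_rot"][2] if yaw is None else yaw])
    print("dp",(R.inv().apply(np.array([x,y,z])-s["eef_pos"])/40).round(3),"rot",((R.inv()*q).as_rotvec(degrees=True)/6).round(2))
def look(n,tag):
    from rig import optics
    f=optics.grab_frame(n);np.savez(f"pics/{n}{tag}.npz",**f);return f
E
python3 - <<'E'
from h import *
to(473.6,328.5,150,1.60)
f=look("top",1);g=look("side",1)
p=proj(g,[473,328,40]).astype(int);print(p)
a=g["color"][p[1]-70:p[1]+50,p[0]-60:p[0]+60,::-1]
p=proj(f,[473,328,40]).astype(int)
b=f["color"][p[1]-60:p[1]+60,p[0]-60:p[0]+60,::-1]
cv2.imwrite("pics/c3.png",cv2.resize(np.hstack([a,b]),None,fx=3,fy=3,interpolation=cv2.INTER_CUBIC))
E
```

```text
at [472.7 327.6 170.6] [-3.141e+00  1.000e-03  1.601e+00] F [ 0.8 -0.2 -0.6] op 1.0 g 0.0 t 2.85
dp [0.022 0.022 0.515] rot [-0.01  0.01  0.01]
[264 254]
```

View pics/c3.png

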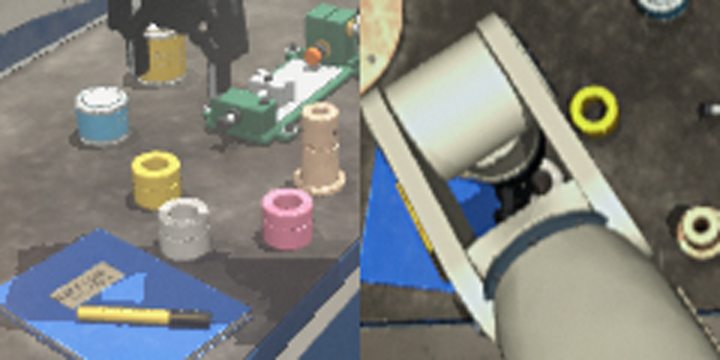

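The side crop shows the fingers over the grey bush (crop px 185,225), straddling it. I'll go down and grip.

Request:
play_rows(dp=[[0.02,0.02,0.9],[0.02,0.02,1.8],[0.02,0.02,2.6],[0.02,0.02,3.4],[0.02,0.02,3.6]], rot=[[0,0,0],[0,0,0],[0,0,0],[0,0,0],[0,0,0]])

```text
clock: 3.37
eef_pos: [471.4, 326.9, 23.1]
tcp_rot: [-3.136, 0.003, 1.595]
contact_force: [-1.4, -1.1, -1.1]
opening: 1.005
grasp_force: 0.0
```

Request:
play_rows(dp=[[0,0,0.2],[0,0,0.35],[0,0,0.45],[0,0,0.45]], rot=[[0,0,0],[0,0,0],[0,0,0],[0,0,0]])

```text
clock: 3.7
eef_pos: [474.4, 329.0, 9.9]
tcp_rot: [3.141, -0.001, 1.598]
contact_force: [-0.2, -0.6, -0.9]
opening: 0.999
grasp_force: 0.0
```

Request:
play_rows(dp=[[0,0,0],[0,0,0],[0,0,0],[0,0,0],[0,0,0]], rot=[[0,0,0],[0,0,0],[0,0,0],[0,0,0],[0,0,0]], fingers=0.4, grip_force=35)

```text
clock: 4.12
eef_pos: [474.2, 329.0, 10.4]
tcp_rot: [3.141, -0.001, 1.598]
contact_force: [-1.2, -0.5, 6.5]
opening: 0.599
grasp_force: 35.6
```

Request:
play_rows(dp=[[0,0,0],[0,0,0],[0,0,0],[0,0,0],[0,0,0]], rot=[[0,0,0],[0,0,0],[0,0,0],[0,0,0],[0,0,0]])

```text
clock: 4.53
eef_pos: [474.2, 328.9, 10.3]
tcp_rot: [3.141, -0.001, 1.598]
contact_force: [-1.7, -0.9, 6.0]
opening: 0.598
grasp_force: 35.6
```

Request:
play_rows(dp=[[0,0,-0.3],[0,0,-0.9],[0,0,-1.6],[0,0,-2.3],[0,0,-2.8]], rot=[[0,0,0],[0,0,0],[0,0,0],[0,0,0],[0,0,0]])

```text
clock: 4.95
eef_pos: [474.3, 328.9, 124.3]
tcp_rot: [3.14, -0.001, 1.598]
contact_force: [0.7, 0.2, -3.4]
opening: 0.599
grasp_force: 38.1
```

Request:
play_rows(dp=[[-0.6,0.14,0],[-1.4,0.34,0],[-2.3,0.54,0],[-3.3,0.78,0],[-4.3,1.02,0]], rot=[[0,0,0],[0,0,0],[0,0,0],[0,0,0],[0,0,0]])

```text
clock: 5.37
eef_pos: [519.2, 156.4, 122.1]
tcp_rot: [3.141, -0.0, 1.599]
contact_force: [1.0, -0.2, -4.2]
opening: 0.599
grasp_force: 38.3
```

Request:
play_rows(dp=[[-1.0,0.24,0],[-2.0,0.48,0],[-3.0,0.71,0],[-3.8,0.9,0],[-4.3,1.02,0]], rot=[[0,0,0],[0,0,0],[0,0,0],[0,0,0],[0,0,0]])

```text
clock: 5.78
eef_pos: [565.2, -16.4, 122.2]
tcp_rot: [3.141, 0.001, 1.596]
contact_force: [0.3, 0.6, -3.7]
opening: 0.597
grasp_force: 38.3
```

Request:
play_rows(dp=[[0,0,0.2],[0,0,0.5],[0,0,0.8],[0,0,1.0],[0,0,1.0]], rot=[[0,0,0],[0,0,0],[0,0,0],[0,0,0],[0,0,0]])

```text
clock: 6.2
eef_pos: [562.8, -11.9, 78.9]
tcp_rot: [-3.137, -0.0, 1.599]
contact_force: [-0.4, 0.1, -3.2]
opening: 0.596
grasp_force: 38.2
```

Run:
```python
from h import *
to(565.3,-12.5,25,1.60)
f=look("top",2);g=look("side",2)
p=proj(g,[565,-12,60]).astype(int);print(p)
a=g["color"][p[1]-60:p[1]+60,p[0]-60:p[0]+60,::-1]
p=proj(f,[565,-12,40]).astype(int)
b=f["color"][p[1]-60:p[1]+60,p[0]-60:p[0]+60,::-1]
cv2.imwrite("pics/c4.png",cv2.resize(np.hstack([a,b]),None,fx=3.3,fy=3.3,interpolation=cv2.INTER_CUBIC))
```

```text
at [562.8 -11.9  78.9] [-3.137 -0.     1.599] F [-0.4  0.1 -3.2] op 0.6 g 38.2 t 6.2
dp [-0.017  0.069  1.346] rot [-0.04 -0.   -0.01]
[300 201]
```

View pics/c4.png

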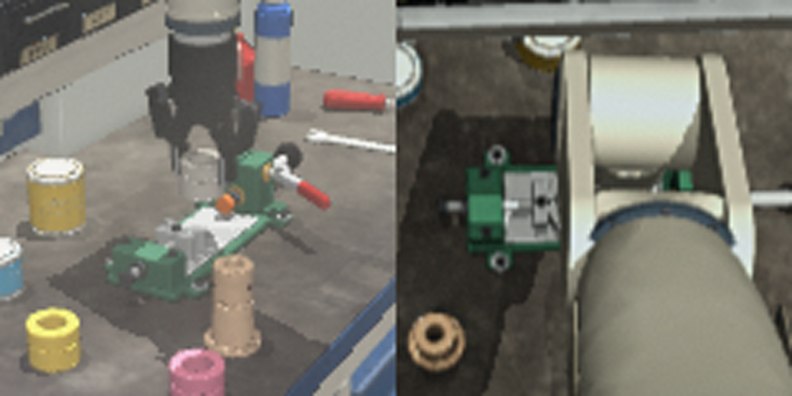

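The crop shows the bush hanging upright over the bed, between the vee (side crop 190,235) and the orange pad (226,203). Lowering it now.

Request:
play_rows(dp=[[-0.05,0.02,0.3],[-0.05,0.02,0.6],[-0.05,0.02,0.9],[-0.05,0.02,1.1],[-0.05,0.02,1.1]], rot=[[0,0,0],[0,0,0],[0,0,0],[0,0,0],[0,0,0]])

```text
clock: 6.72
eef_pos: [564.0, -14.9, 34.8]
tcp_rot: [-3.138, -0.0, 1.598]
contact_force: [-0.4, 0.5, -4.3]
opening: 0.595
grasp_force: 38.2
```

Request:
play_rows(dp=[[0,0,0],[0,0,0],[0,0,0]], rot=[[0,0,0],[0,0,0],[0,0,0]])

```text
clock: 6.97
eef_pos: [566.2, -15.0, 37.8]
tcp_rot: [3.141, 0.0, 1.598]
contact_force: [0.1, -0.1, -3.2]
opening: 0.597
grasp_force: 38.2
```

Run:
```python
from h import *
to(565.3,-14,25,1.60)
```

```text
at [566.2 -15.   37.8] [3.141 0.    1.598] F [ 0.1 -0.1 -3.2] op 0.6 g 38.2 t 6.97
dp [ 0.026 -0.021  0.319] rot [ 0.01  0.   -0.02]
```

Request:
play_rows(dp=[[0,0,0.1],[0,0,0.2],[0,0,0.25],[0,0,0.28],[0,0,0.28]], rot=[[0,0,0],[0,0,0],[0,0,0],[0,0,0],[0,0,0]])

```text
clock: 7.38
eef_pos: [565.4, -15.0, 25.7]
tcp_rot: [-3.141, -0.0, 1.598]
contact_force: [0.9, -0.2, -3.0]
opening: 0.599
grasp_force: 38.2
```

Request:
play_rows(dp=[[0,0,0.02],[0,0,0.04],[0,0,0.06],[0,0,0.06],[0,0,0.06]], rot=[[0,0,0],[0,0,0],[0,0,0],[0,0,0],[0,0,0]])

```text
clock: 7.8
eef_pos: [565.8, -15.0, 24.4]
tcp_rot: [3.141, 0.0, 1.598]
contact_force: [-1.9, 0.3, 4.5]
opening: 0.6
grasp_force: 39.0
```

Request:
play_rows(dp=[[0,0,0],[0,0,0],[0,0,0],[0,0,0],[0,0,0]], rot=[[0,0,0],[0,0,0],[0,0,0],[0,0,0],[0,0,0]], fingers=0.9)

```text
clock: 8.22
eef_pos: [565.8, -15.0, 23.7]
tcp_rot: [3.141, 0.0, 1.598]
contact_force: [-0.6, 0.2, -0.3]
opening: 0.901
grasp_force: 0.0
```

Request:
play_rows(dp=[[0,0,-0.2],[0,0,-0.8],[0,0,-1.6],[0,0,-2.4],[0,0,-3.2]], rot=[[0,0,0],[0,0,0],[0,0,0],[0,0,0],[0,0,0]])

```text
clock: 8.63
eef_pos: [565.3, -15.0, 153.5]
tcp_rot: [-3.141, -0.0, 1.598]
contact_force: [1.0, 0.2, 0.7]
opening: 0.901
grasp_force: 0.0
```

Request:
play_rows(dp=[[-1,0,0],[-2,0,0],[-3,0,0],[-4,0,0],[-5,0,0]], rot=[[0,0,0],[0,0,0],[0,0,0],[0,0,0],[0,0,0]], fingers=0)

```text
clock: 9.05
eef_pos: [570.9, -216.7, 152.6]
tcp_rot: [3.141, 0.0, 1.598]
contact_force: [0.5, 0.3, 0.6]
opening: 0.187
grasp_force: 0.0
```

Request:
play_rows(dp=[[-0.8,0,0],[-1.4,0,0],[-1.4,0,0]], rot=[[0,0,0],[0,0,0],[0,0,0]])

```text
clock: 9.3
eef_pos: [572.7, -275.5, 152.4]
tcp_rot: [3.14, 0.002, 1.595]
contact_force: [-0.1, 0.1, 0.1]
opening: -0.002
grasp_force: 0.0
```

Run:
```python
from h import *
f=look("top",3);g=look("side",3)
p=proj(g,[565,-60,40]).astype(int)
a=g["color"][p[1]-50:p[1]+50,p[0]-60:p[0]+60,::-1]
p=proj(f,[555,-80,40]).astype(int);print(p)
b=f["color"][p[1]-50:p[1]+50,p[0]-60:p[0]+60,::-1]
cv2.imwrite("pics/c5.png",cv2.resize(np.vstack([a,b]),None,fx=3,fy=3,interpolation=cv2.INTER_CUBIC))
to(571.5,-260,23,1.60)
```

```text
[331 213]
at [ 572.3 -271.5  151.9] [-3.142 -0.     1.596] F [ 0.1  0.6 -1.3] op -0.0 g 0.0 t 9.4
dp [ 0.288 -0.013  3.223] rot [-0.   -0.   -0.04]
```

View pics/c5.png

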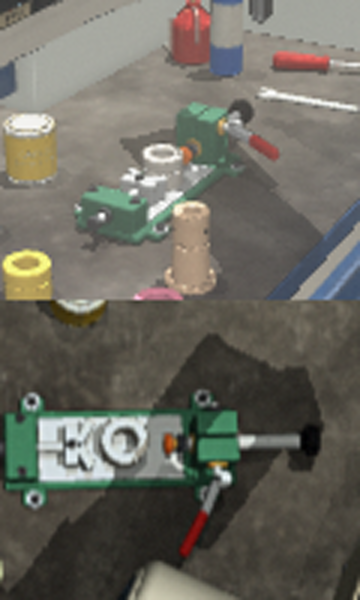

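The bush stands on the bed, clear of the vee and pad (top crop 122,440), and the lever is still open. Going behind the knob to push it.

Request:
play_rows(dp=[[0,0,0.8],[0,0,1.6],[0,0,2.4],[0,0,3.2],[0,0,3.2]], rot=[[0,0,0],[0,0,0],[0,0,0],[0,0,0],[0,0,0]])

```text
clock: 9.82
eef_pos: [568.7, -267.4, 18.2]
tcp_rot: [-3.133, -0.005, 1.599]
contact_force: [-1.5, 1.3, -0.8]
opening: 0.002
grasp_force: 0.0
```

Request:
play_rows(dp=[[0.1,0,0],[0.25,0,0],[0.4,0,0],[0.45,0,0],[0.45,0,0]], rot=[[0,0,0],[0,0,0],[0,0,0],[0,0,0],[0,0,0]])

```text
clock: 10.23
eef_pos: [573.1, -252.3, 25.4]
tcp_rot: [3.14, 0.001, 1.599]
contact_force: [0.2, 0.6, 0.0]
opening: 0.003
grasp_force: 0.0
```

Request:
play_rows(dp=[[0.08,0,0],[0.16,0,0],[0.24,0,0],[0.32,0,0],[0.4,0,0]], rot=[[0,0,0],[0,0,0],[0,0,0],[0,0,0],[0,0,0]])

```text
clock: 10.65
eef_pos: [571.9, -238.5, 24.0]
tcp_rot: [3.141, 0.003, 1.599]
contact_force: [-2.4, -11.3, 0.2]
opening: -0.0
grasp_force: 5.7
```

Request:
play_rows(dp=[[0.05,0,0],[0.1,0,0],[0.15,0,0],[0.2,0,0],[0.25,0,0]], rot=[[0,0,0],[0,0,0],[0,0,0],[0,0,0],[0,0,0]])

```text
clock: 11.07
eef_pos: [571.5, -228.8, 24.0]
tcp_rot: [3.141, 0.003, 1.599]
contact_force: [-2.9, -11.6, 0.9]
opening: -0.0
grasp_force: 5.6
```

Request:
play_rows(dp=[[0.03,0,0],[0.06,0,0],[0.09,0,0],[0.12,0,0],[0.15,0,0]], rot=[[0,0,0],[0,0,0],[0,0,0],[0,0,0],[0,0,0]])

```text
clock: 11.48
eef_pos: [571.3, -222.8, 24.0]
tcp_rot: [3.141, 0.003, 1.599]
contact_force: [-2.7, -11.3, 0.0]
opening: 0.0
grasp_force: 5.6
```

Run:
```python
from h import *
f=look("top",4);g=look("side",4)
t0=np.load("pics/top0.npz")
p=proj(f,[560,-10,40]).astype(int)
b=[np.ascontiguousarray(x["color"][p[1]-22:p[1]+22,p[0]-35:p[0]+50,::-1]) for x in(t0,f)]
cv2.imwrite("pics/c6.png",cv2.resize(np.vstack(b),None,fx=6.5,fy=6.5,interpolation=cv2.INTER_CUBIC))
print(p,p-[35,22]);to(571.5,-225,23,1.60)
```

```text
[311 211] [276 189]
at [ 571.3 -222.6   24. ] [3.141e+00 2.000e-03 1.599e+00] F [ -2.1 -10.4   1.3] op 0.0 g 4.9 t 11.58
dp [-0.06   0.005  0.024] rot [ 0.    0.02 -0.01]
```

View pics/c6.png

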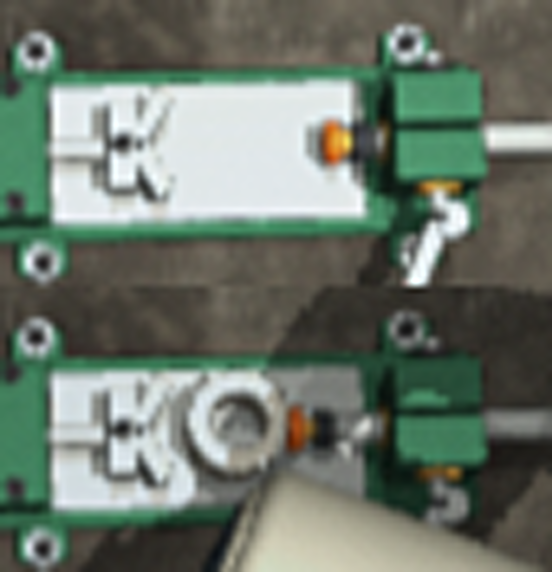

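The crop shows the pad (290,430) nearly touching the bush (235,425), with the vee tips at about 170. There are roughly 20 mm left to home, so I'll push by force.

Request:
play_rows(dp=[[0.03,0,0],[0.06,0,0],[0.09,0,0],[0.12,0,0],[0.15,0,0]], rot=[[0,0,0],[0,0,0],[0,0,0],[0,0,0],[0,0,0]])

```text
clock: 12.0
eef_pos: [571.1, -217.2, 24.0]
tcp_rot: [3.141, 0.003, 1.599]
contact_force: [-3.3, -13.4, 0.7]
opening: -0.001
grasp_force: 6.6
```

Request:
play_rows(dp=[[0.03,0,0],[0.06,0,0],[0.09,0,0],[0.11,0,0],[0.13,0,0]], rot=[[0,0,0],[0,0,0],[0,0,0],[0,0,0],[0,0,0]])

```text
clock: 12.42
eef_pos: [570.9, -211.9, 24.0]
tcp_rot: [3.141, 0.003, 1.599]
contact_force: [-3.7, -13.8, 1.1]
opening: 0.004
grasp_force: 6.6
```

Request:
play_rows(dp=[[0.01,0,0],[0.02,0,0],[0.03,0,0],[0.04,0,0],[0.05,0,0]], rot=[[0,0,0],[0,0,0],[0,0,0],[0,0,0],[0,0,0]])

```text
clock: 12.83
eef_pos: [570.8, -209.9, 24.0]
tcp_rot: [3.141, 0.003, 1.599]
contact_force: [-3.2, -13.4, 2.1]
opening: -0.001
grasp_force: 6.6
```

Request:
play_rows(dp=[[0.01,0,0],[0.02,0,0],[0.03,0,0],[0.04,0,0],[0.05,0,0]], rot=[[0,0,0],[0,0,0],[0,0,0],[0,0,0],[0,0,0]])

```text
clock: 13.25
eef_pos: [570.7, -208.0, 24.0]
tcp_rot: [3.141, 0.003, 1.599]
contact_force: [-3.6, -13.6, 1.0]
opening: 0.004
grasp_force: 6.6
```

Request:
play_rows(dp=[[0.01,0,0],[0.02,0,0],[0.03,0,0],[0.04,0,0],[0.05,0,0]], rot=[[0,0,0],[0,0,0],[0,0,0],[0,0,0],[0,0,0]])

```text
clock: 13.67
eef_pos: [570.7, -205.9, 24.0]
tcp_rot: [3.141, 0.003, 1.599]
contact_force: [-2.7, -14.4, 0.9]
opening: 0.002
grasp_force: 6.9
```

Request:
play_rows(dp=[[0.01,0,0],[0.02,0,0],[0.03,0,0],[0.04,0,0],[0.05,0,0]], rot=[[0,0,0],[0,0,0],[0,0,0],[0,0,0],[0,0,0]])

```text
clock: 14.08
eef_pos: [570.6, -204.6, 24.0]
tcp_rot: [3.141, 0.004, 1.599]
contact_force: [-3.1, -17.6, 0.3]
opening: -0.002
grasp_force: 8.8
```

Request:
play_rows(dp=[[0.01,0,0],[0.02,0,0],[0.02,0,0],[0.02,0,0],[0.02,0,0]], rot=[[0,0,0],[0,0,0],[0,0,0],[0,0,0],[0,0,0]])

```text
clock: 14.5
eef_pos: [570.6, -204.0, 24.0]
tcp_rot: [3.141, 0.004, 1.599]
contact_force: [-4.0, -18.4, 1.0]
opening: 0.007
grasp_force: 9.0
```

Run:
```python
from h import *
f=look("top",5)
p=np.array([276,189])
cv2.imwrite("pics/c7.png",cv2.resize(f["color"][189:233,276:361,::-1],None,fx=6.5,fy=6.5,interpolation=cv2.INTER_CUBIC))
to(571.5,-225,23,1.60)
```

```text
at [ 570.6 -204.    24. ] [3.141 0.004 1.599] F [ -3.5 -18.4   1.1] op -0.0 g 9.0 t 14.55
dp [-0.526  0.007  0.028] rot [ 0.    0.04 -0.01]
```

View pics/c7.png

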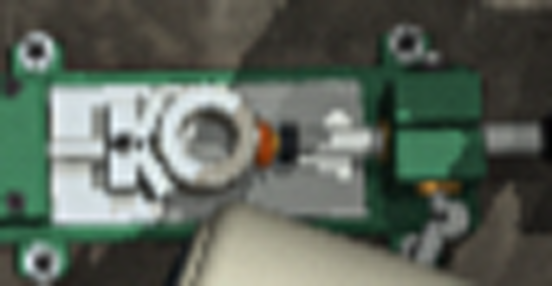

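The crop shows the bush seated in the vee, centred on its line, with the pad pressing it; the force puts the pad at about 7 N. I'll back off, raise, and go behind the lever.

Request:
play_rows(dp=[[-0.1,0,0],[-0.4,0,0],[-0.8,0,0],[-0.9,0,0],[-0.9,0,0]], rot=[[0,0,0],[0,0,0],[0,0,0],[0,0,0],[0,0,0]])

```text
clock: 14.97
eef_pos: [571.9, -238.6, 23.7]
tcp_rot: [3.141, 0.0, 1.596]
contact_force: [-0.2, -0.2, -0.9]
opening: -0.003
grasp_force: 0.0
```

Request:
play_rows(dp=[[0,0,-0.6],[0,0,-1.3],[0,0,-2],[0,0,-2.7],[0,0,-3.1]], rot=[[0,0,0],[0,0,0],[0,0,0],[0,0,0],[0,0,0]])

```text
clock: 15.38
eef_pos: [572.7, -237.1, 150.7]
tcp_rot: [3.139, 0.001, 1.598]
contact_force: [0.8, -0.3, 0.3]
opening: 0.002
grasp_force: 0.0
```

Request:
play_rows(dp=[[0.5,-0.25,0],[1.0,-0.5,0],[1.5,-0.75,0],[2.0,-1.0,0],[2.4,-1.2,0]], rot=[[0,0,0],[0,0,0],[0,0,0],[0,0,0],[0,0,0]])

```text
clock: 15.8
eef_pos: [519.9, -140.7, 147.6]
tcp_rot: [-3.141, -0.001, 1.598]
contact_force: [-0.0, -0.1, -0.3]
opening: 0.002
grasp_force: 0.0
```

Request:
play_rows(dp=[[0.5,-0.25,0],[1.0,-0.5,0],[1.6,-0.8,0],[2.1,-1.1,0],[2.1,-1.16,0]], rot=[[0,0,0],[0,0,0],[0,0,0],[0,0,0],[0,0,0]])

```text
clock: 16.22
eef_pos: [469.8, -56.8, 147.3]
tcp_rot: [-3.139, -0.001, 1.599]
contact_force: [0.0, -1.0, -0.0]
opening: -0.001
grasp_force: 0.0
```

Run:
```python
from h import *
to(471,-62,45,1.60)
g=look("side",6)
p=proj(g,[480,-80,70]).astype(int);print(p)
for c,n in(([522,-116,60],"piv"),([453,-87,60],"grip157"),([471,-62,45],"tcp")):print(n,(proj(g,c)-p+[55,50])*4)
cv2.imwrite("pics/c8.png",cv2.resize(g["color"][p[1]-50:p[1]+50,p[0]-55:p[0]+55,::-1],None,fx=4,fy=4,interpolation=cv2.INTER_CUBIC))
```

```text
at [469.8 -56.8 147.3] [-3.139e+00 -1.000e-03  1.599e+00] F [ 0. -1. -0.] op -0.0 g 0.0 t 16.22
dp [-0.135  0.033  2.557] rot [-0.02 -0.01 -0.01]
[328 197]
piv [204.0672279  187.98736395]
grip157 [252.49437177 214.71322864]
tcp [222.25804557 234.33873332]
```

View pics/c8.png

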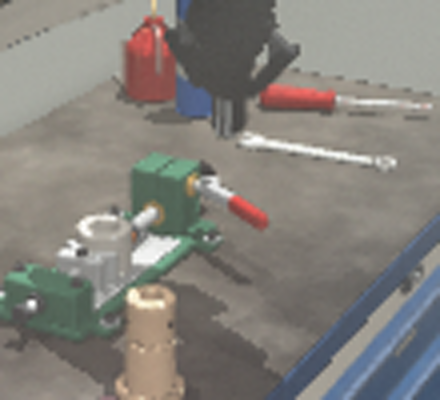

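The crop shows the lever where predicted (red grip at 250,212), and the fingers will come down clear on its fixture side. Next I'll work out the arc.

Request:
play_rows(dp=[[0,0,0.7],[0,0,1.4],[0,0,2.1],[0,0,2.55],[0,0,2.55]], rot=[[0,0,0],[0,0,0],[0,0,0],[0,0,0],[0,0,0]])

```text
clock: 16.68
eef_pos: [470.6, -59.8, 42.7]
tcp_rot: [-3.137, -0.001, 1.598]
contact_force: [-0.8, -0.1, 0.5]
opening: 0.003
grasp_force: 0.0
```

Request:
play_rows(dp=[[0,0,0],[0,0,0]], rot=[[0,0,0],[0,0,0]])

```text
clock: 16.85
eef_pos: [473.4, -60.0, 46.5]
tcp_rot: [3.141, 0.0, 1.598]
contact_force: [1.1, 0.2, 0.6]
opening: -0.003
grasp_force: 0.0
```

Run:
```python
from h import *
to(471,-62,45,1.60)
from rig import telemetry
s=telemetry.sense();R=Ro.from_euler("xyz",s["tcp_rot"]);b=s["eef_pos"]
W=[]
for ps in np.radians(np.arange(160,275,5.6)):
    u=np.array([np.cos(ps),np.sin(ps)]);t=np.array([-u[1],u[0]])
    W.append(np.r_[np.array([522.2,-116])+68*u-21*t,b[2]])
b=np.array(b)
for i in range(0,len(W),5):
    print(b.round(0)[:2],[(R.inv().apply(w-b)[:2]/40).round(2).tolist() for w in W[i:i+5]]);b=W[min(i+4,len(W)-1)]
```

```text
at [473.4 -60.   46.5] [3.141 0.    1.598] F [1.1 0.2 0.6] op -0.0 g 0.0 t 16.85
dp [-0.049 -0.061  0.038] rot [ 0.01  0.   -0.02]
[473. -60.] [[-0.32, -0.21], [-0.46, -0.31], [-0.61, -0.4], [-0.77, -0.47], [-0.93, -0.53]]
[453. -98.] [[-0.17, -0.04], [-0.34, -0.06], [-0.51, -0.07], [-0.69, -0.06], [-0.86, -0.03]]
[ 453. -132.] [[-0.17, 0.04], [-0.33, 0.1], [-0.49, 0.18], [-0.64, 0.27], [-0.78, 0.37]]
[ 469. -163.] [[-0.13, 0.12], [-0.24, 0.25], [-0.35, 0.39], [-0.44, 0.54], [-0.51, 0.69]]
[ 497. -183.] [[-0.06, 0.16]]
```

Request:
play_rows(dp=[[-0.2,-0.12,0],[-0.4,-0.26,0],[-0.61,-0.4,0],[-0.77,-0.47,0],[-0.93,-0.53,0]], rot=[[0,0,0],[0,0,0],[0,0,0],[0,0,0],[0,0,0]])

```text
clock: 17.27
eef_pos: [451.8, -98.3, 46.1]
tcp_rot: [3.141, 0.0, 1.597]
contact_force: [2.1, 1.1, 0.4]
opening: -0.0
grasp_force: 0.5
```

Request:
play_rows(dp=[[-0.17,-0.04,0],[-0.34,-0.06,0],[-0.51,-0.07,0],[-0.69,-0.06,0],[-0.86,-0.03,0]], rot=[[0,0,0],[0,0,0],[0,0,0],[0,0,0],[0,0,0]])

```text
clock: 17.68
eef_pos: [451.9, -132.3, 45.6]
tcp_rot: [-3.141, -0.0, 1.598]
contact_force: [-0.0, 3.7, 0.3]
opening: 0.002
grasp_force: 1.4
```

Request:
play_rows(dp=[[-0.17,0.04,0],[-0.33,0.1,0],[-0.49,0.18,0],[-0.64,0.27,0],[-0.78,0.37,0]], rot=[[0,0,0],[0,0,0],[0,0,0],[0,0,0],[0,0,0]])

```text
clock: 18.1
eef_pos: [467.7, -163.1, 45.5]
tcp_rot: [-3.141, -0.0, 1.598]
contact_force: [-0.7, 1.5, 0.7]
opening: 0.0
grasp_force: 1.0
```

Request:
play_rows(dp=[[-0.13,0.12,0],[-0.24,0.25,0],[-0.35,0.39,0],[-0.44,0.54,0],[-0.51,0.69,0]], rot=[[0,0,0],[0,0,0],[0,0,0],[0,0,0],[0,0,0]])

```text
clock: 18.52
eef_pos: [496.9, -182.8, 45.8]
tcp_rot: [3.141, 0.0, 1.598]
contact_force: [-0.1, 0.6, -1.3]
opening: -0.003
grasp_force: 0.0
```

Run:
```python
from h import *
to(501,-184,45,1.60)
g=look("side",7)
hsv=cv2.cvtColor(g["color"],cv2.COLOR_RGB2HSV);m=cv2.inRange(hsv,(0,150,90),(8,255,255));m[:, :310]=0;m[:,360:]=0;m[:180]=0;m[225:]=0
yx=np.argwhere(m);print("red",len(yx),yx.mean(0)[::-1] if len(yx) else None)
for ps in(240,250,260,265,271):
    a=np.radians(ps);print(ps,proj(g,[522.2+66*np.cos(a),-116+66*np.sin(a),60]).round(1))
```

```text
at [ 496.9 -182.8   45.8] [3.141 0.    1.598] F [-0.1  0.6 -1.3] op -0.0 g 0.0 t 18.52
dp [-0.033  0.103  0.02 ] rot [ 0.01  0.   -0.02]
red 0 None
240 [338.4 190.8]
250 [336.6 189.8]
260 [334.5 189. ]
265 [333.4 188.6]
271 [331.9 188.2]
```

Request:
play_rows(dp=[[-0.03,0.05,0],[-0.03,0.1,0],[-0.03,0.1,0]], rot=[[0,0,0],[0,0,0],[0,0,0]])

```text
clock: 18.82
eef_pos: [500.1, -183.2, 45.7]
tcp_rot: [3.141, 0.0, 1.598]
contact_force: [0.6, -0.0, 0.1]
opening: 0.004
grasp_force: 0.0
```

Request:
play_rows(dp=[[0,-0.2,0],[0,-0.5,0],[0,-0.9,0],[0,-0.9,-0.6],[0,-0.9,-1.2]], rot=[[0,0,0],[0,0,0],[0,0,0],[0,0,0],[0,0,0]])

```text
clock: 19.23
eef_pos: [459.9, -183.3, 92.8]
tcp_rot: [-3.137, -0.002, 1.598]
contact_force: [0.3, -0.7, 0.3]
opening: -0.0
grasp_force: 0.0
```

Request:
play_rows(dp=[[-0.8,0,-0.5],[-1.6,0,-1],[-2.4,0,-1.5],[-3.2,0,-2],[-4,0,-2]], rot=[[0,0,0],[0,0,0],[0,0,0],[0,0,0],[0,0,0]])

```text
clock: 19.65
eef_pos: [468.3, -346.4, 177.6]
tcp_rot: [3.138, 0.003, 1.598]
contact_force: [1.0, -0.6, -0.0]
opening: 0.002
grasp_force: 0.0
```

Run:
```python
from h import *
f=look("top",8);g=look("side",8)
hsv=cv2.cvtColor(f["color"],cv2.COLOR_RGB2HSV);m=cv2.inRange(hsv,(0,150,90),(8,255,255));m[:, :325]=0;m[:,385:]=0;m[:195]=0;m[260:]=0
yx=np.argwhere(m);c=yx.mean(0)[::-1];P=onz(f,*c,68);d=P[:2]-[522,-116];print(len(yx),P,np.degrees(np.arctan2(d[1],d[0])))
a=cv2.resize(g["color"][140:240,270:370,::-1],None,fx=4,fy=4,interpolation=cv2.INTER_CUBIC)
b=cv2.resize(f["color"][180:255,270:385,::-1],None,fx=400/115,fy=400/100*100/75*75/75,interpolation=cv2.INTER_CUBIC)
b=cv2.resize(b,(400,400*75//115));b=np.vstack([b,np.zeros((400-b.shape[0],400,3),np.uint8)])
cv2.imwrite("pics/c9.png",np.hstack([a,b]))
```

```text
51 [ 522.43416058 -181.41900566   68.        ] -89.61975570795546
```

View pics/c9.png

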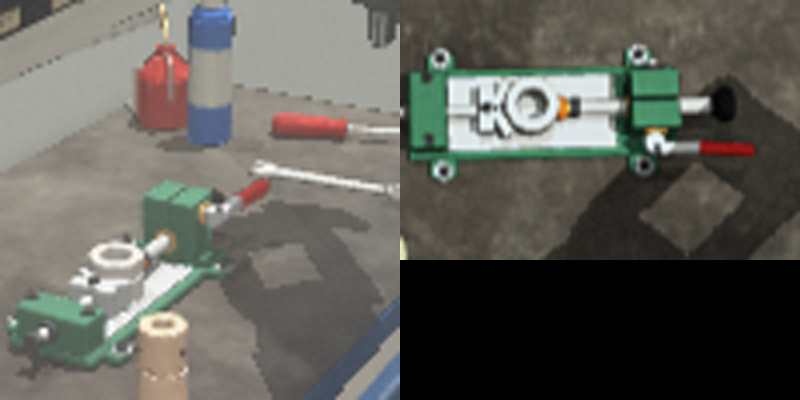

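The crop shows the lever along +x beside the rod (top crop 725,148; about 1.98 rad), the bush in the vee with the pad on it, and the robot clear. Handing in.

```bash
python3 -c "
from rig import r
print(r.sign_off())"
```

```text
the job is handed in; nothing more can be done
None
```

The job is handed in, with no verdict returned. The bush is in the vee with the pad pressing about 7 N, judged from the push force before locking. The lever is over centre at about 1.98 rad, measured from the top view. The robot never went near the flanged bush, spanner or tin.

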